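Close up the plate transit case

ROBOT

A 6-joint arm with a two-finger parallel gripper is mounted at the origin on the work surface. World frame = base frame: x ahead of the robot, y to its left, z up, the work surface at z = 0. Lengths are in m, angles in rad, forces in N, time in s.
With the tool pointing down it reaches from about 0.25 to 0.8 m from the base axis. Payload 8.5 kg.
Tool frame: the origin (TCP) lies midway between the tips of the shut fingers; the grasp point (between the pads) lies env.hold_point_z behind it (env.hold_point_z is the distance from the TCP to the grasp point, in m); z points along the fingers, y is the direction in which the jaws open and shut (so a half turn about z gives the same grasp; the last joint's range is limited). The gripper opens to 85 mm and grips with 20 to 120 N. Pads are 22 mm wide; open, the fingers measure 114 mm over their backs; the gripper's body (76 mm by 85 mm) begins 54 mm behind the grasp point. The pads swing forward as they close: fully open they stand 13 mm farther back than shut.
Start: joints at [-1.228, 0.238, -0.013, 1.319, 0, 1.571], TCP at [0.176, -0.494, 0.231] pointing down, gripper open.
Joint ranges: [-2.66, 2.66], [-1.03, 1.9], [-1.14, 1.46], [-1.82, 2.27], [-1.45, 1.34], [-3.14, 3.14]. Speed limits (rad/s): [2.22, 2.22, 2.79, 3.14, 3.14, 3.14].

INTERFACE

Orientations are given as [roll, pitch, yaw] about the fixed x, y, z axes, in that order (R = Rz(yaw) Ry(pitch) Rx(roll)).
In Python, from bench import sensors, read_camera, camera_params, ticket, env gives the robot as it stands. The module is installed in compiled form; this text tells all that it offers.
- The arm moves only by the tool jog_arm, never from a script. Its argument "deltas" is one flat list of numbers, 5 for each row, row after row: the opening, from 0 (shut) to 1 (fully open), then the shift along the tool's x, y, z in cm, then the turn about the tool's z in rad. In form: [grip, x, y, z, yaw, grip, x, y, z, yaw, ...]. A call has 1 to 10 rows; each row shifts and turns the commanded pose from where the row before left it, along the tool's axes as they then stand; what a row does not reach is not made up. A row lasts 1/8 s, in which the tool goes at most 62.5 mm and 10.7 degrees, less where a joint would pass 70% of its speed; a pose out of reach is approached as far as the arm can. A call with a gripper value outside its range is refused whole. The fingers move at their own pace and stop on an object; "newtons" is the grip in N (left out, the last holds). Time passes only in rows, so rows that do not move let the fingers close. It gives the time, the measured TCP pose, the force and the opening at its end, in the units of the state.
- sensors.observe(): the state, without advancing time (a new reading comes with each control period).
- read_camera(name): name is "scene" or "top" or "wrist"; returns (picture, depth): 400x640x3 uint8, red, green, blue; 400x640 float32, m along the optical axis (not along the pixel's ray), 0 where there is no reading.
- camera_params(name): a dict with "K" (3x3 intrinsics, pixels), "extrinsics" (4x4, takes a point from world to camera coordinates); the wrist camera has in their place "tool_from_camera" (4x4, takes a point from camera to tool coordinates, whose origin is the TCP and whose axes are the flange's). Camera axes: x right, y down, z forward; pixel columns grow to the right and rows downward; lengths in m; the calibration is good to about 2 mm. The wrist camera is an equidistant fisheye: a pixel r from the principal point sees the ray r / f radians off the axis. A picture is of the moment at which its call begins: read the wrist's pose just before it. camera_params takes no time and is no camera call.
- ticket.job_done(): hands the job in, once; it reports no verdict.
The state is a dict: "time_s": time; "qpos": joint angles; "joint_vel": joint speeds; "tau": joint torques, N m; "tcp_pos": TCP position; "tool_rot": TCP orientation; "force": force on the tool from outside, world axes, zero at the start; "moment": the same for the moment, N m; "opening": opening from 0.0 (shut) to 1.0 (fully open).
Only numpy, scipy, OpenCV 4.12 (cv2) and the standard library are available. Lean on these libraries where they do the work, as an engineer would, in place of code of your own. Each camera call takes 0.05 s, during which the arm holds its last target.

TASK

The marked plates are in their nest, so close up the transit case: push the upright retaining leaf down until it lies flat over the plates, and only then swing the lid over and push it fully shut. Do it all by pushing on the outer faces of the leaf and lid; grip nothing, lift nothing, and leave the plates and the other things on the bench where they are. The latches stay undone.

Things in the scene. Friction and masses are not known exactly. Their poses are not given: they have to be found in the camera images.
- case: fixed aluminium transit case, 220 mm (its x) by 270 mm (its y), rim 80 mm up, open on top; origin under its centre on the bench, z up. Its -x side is the front (handle and two undone latches, 25 mm proud, below 70 mm), +x the rear with the lid's hinge, towards the robot's left, turned up to 25 degrees either way. Six plates lie nested inside, tops at 48 mm, behind the leaf's hinge.
- lid (a joint): lid angle, rad: 0 fully shut on the rim, grows as it opens; 1.6 to 1.95 at the start (standing open, leaning back); stop at 2.0. The lid is a shallow tray, 220 mm from hinge to front edge, 270 mm wide, 21 mm deep. Stiff friction hinge (about 0.85 N m): it stays wherever it is left and must be pushed all the way down.
- lid_hinge (a point): middle of the lid's hinge line: case x +110 mm, 81 mm above the bench; fixed. At lid angle a, the lid runs from here 220 mm along (-cos a) case x + (sin a) up; its flat outer face lies 21 mm off that plane, to the rear when open, on top when shut. Own x axis: along the lid towards the hinge; y: hinge line; z: out of the outer face.
- lid_edge (a point): middle of the outer corner of the lid's free (front) edge, on the outer face: 220 mm from the hinge line along the lid, 21 mm off the hinge plane. When shut, this face is 102 mm above the bench.
- leaf (a joint): angle of the retaining leaf, rad: 0 folded down flat over the plates, 1.57 upright; 1.3 to 1.62 at the start; stop at 1.65. The leaf is a 3 mm aluminium sheet reaching 167 mm from its hinge, 250 mm wide, with a 6 mm high flange along the free edge of its outer face. Stiff friction hinge (about 0.28 N m): it stays wherever it is left and must be pushed all the way down.
- leaf_hinge (a point): middle of the leaf's hinge line, inside the front wall: case x -103 mm, 53.5 mm above the bench; fixed. At leaf angle b the leaf runs from here along (cos b) case x + (sin b) up; its outer face (to the front when upright, on top when folded) lies 1.5 mm off that plane. Own x axis: from hinge to free edge; z: out of the outer face.
- leaf_edge (a point): middle of the leaf's free edge, on the outer face, 167 mm from the hinge; about 220 mm above the bench when upright.
- leaf_liner: black foam pad, 3 mm thick, on the inner face of the leaf (the side that comes down on the plates); origin on the leaf's hinge line.
- lid_liner: black foam lining, 8 mm thick, on the inner face of the lid; origin on the lid's hinge line.
- blanks: bystander: squared-up stack of blank steel plates, 64 x 64 x 32 mm, loose, in front of the case; origin under its centre.
- brush: bystander: small bench brush, 170 mm long, lying in front of the case; origin underneath it.
- jar: bystander: small glass jar with a metal lid, 54 mm across, 75 mm high, standing beside the case (case -y side); origin under its centre.
- wash_bottle: bystander: white wash bottle, 60 mm across, 160 mm high, standing on the robot's right; origin under its centre.
- tape: bystander: roll of tape lying flat, 84 mm across, 24 mm high, on the robot's right; origin under its centre.
- screwdriver: bystander: screwdriver, 190 mm long, black handle, lying on the robot's left; origin underneath it.
- focus_gauge: bystander: stepped aluminium gauge block, 50 x 35 x 60 mm, on the robot's left; origin under its centre.
- plate1: marked square steel plate with a dark round bore, 64 x 64 x 8 mm, loose in the case's nest, front row, -y pocket (case axes); origin under its centre.
- plate2: marked square steel plate with a dark round bore, 64 x 64 x 8 mm, loose in the case's nest, front row, middle pocket (case axes); origin under its centre.
- plate3: marked square steel plate with a dark round bore, 64 x 64 x 8 mm, loose in the case's nest, front row, +y pocket (case axes); origin under its centre.
- plate4: marked square steel plate with a dark round bore, 64 x 64 x 8 mm, loose in the case's nest, rear row, -y pocket (case axes); origin under its centre.
- plate5: marked square steel plate with a dark round bore, 64 x 64 x 8 mm, loose in the case's nest, rear row, middle pocket (case axes); origin under its centre.
- plate6: marked square steel plate with a dark round bore, 64 x 64 x 8 mm, loose in the case's nest, rear row, +y pocket (case axes); origin under its centre.

How it is judged:
By the outcome, as a careful person would: the job done as asked, in the order asked, and still so for the second after the job is handed in, with the robot touching nothing.
It also fails if it takes over 53 s, if anything falls off the work surface, if the arm or the gripper's body presses on something with over 40 N, if the wrist force passes 120 N, or if a joint passes its speed limit or range.

## Working session

There is one attempt and no reset: what is moved stays moved. The work goes in short steps, Python scripts to look and compute and a tool call to move; the robot and the scene stay as the last step left them, time stands still between calls to the robot, and variables do not carry over. Pictures are saved under pics/ and viewed, and the job is handed in when it is done.

Besides the shell and the picture viewer there is one more tool, called as a command line: name --argument value ..., lists and objects as JSON in quotes. jog_arm: Moves the arm, as the interface text tells. Its arguments: {"type":"object","properties":{"deltas":{"type":"array","items":{"type":"number"}},"newtons":{"type":"number"}},"required":["deltas"]}

```bash
ls; mkdir -p pics
cat > h.py <<'E'
import numpy as np, cv2
from bench import sensors, read_camera, camera_params, ticket, env
E
python3 - <<'E'
from h import *
s=sensors.observe(); print(s); print([a for a in dir(env) if a[0]!='_'], env.hold_point_z)
for n in ("scene","top"):
    p,d=read_camera(n); cv2.imwrite(f"pics/{n}0.png",p[:,:,::-1]); np.savez(f"{n}0.npz",p=p,d=d)
    c=camera_params(n); print(n,c)
print(camera_params("wrist"))
E
```

```text
pics
{'time_s': 0.0, 'qpos': array([-1.22802224e+00,  2.38804271e-01, -1.42387290e-02,  1.31920477e+00,
       -1.10332936e-05,  1.57079456e+00]), 'joint_vel': array([-8.63680135e-04,  9.05239215e-05, -5.11050380e-05, -1.08106868e-03,
       -5.26630338e-04, -1.09587663e-03]), 'tau': array([ 1.63847151e-03, -5.38780117e+01,  3.46441483e+01,  1.81332888e-02,
       -5.48124797e-05, -1.09042141e-06]), 'tcp_pos': array([ 0.17631236, -0.49407439,  0.23067135]), 'tool_rot': array([-3.14014121e+00,  1.10307181e-05,  3.42775870e-01]), 'force': array([-0.68168065, -0.53010236,  0.35276022]), 'moment': array([-0.03525495, -0.03627875, -0.00808097]), 'opening': 0.9990736461642059}
['IKError', 'hold_point_z'] 0.0187
scene {'K': array([[462.59530266,   0.        , 322.51649847],
       [  0.        , 462.59530266, 200.45357422],
       [  0.        ,   0.        ,   1.        ]]), 'extrinsics': array([[-0.86584314,  0.50005935, -0.01600954,  0.51913082],
       [ 0.29258738,  0.48013403, -0.82696067, -0.10214   ],
       [-0.40584269, -0.72070241, -0.56203181,  1.72517732],
       [ 0.        , 
[... 289 characters left out ...]
[-0.99527008,  0.0031466 , -0.09709561,  0.59258408],
       [ 0.09710759,  0.00390716, -0.99526622,  1.48695131],
       [ 0.        ,  0.        ,  0.        ,  1.        ]])}
{'K': array([[309.70691629,   0.        , 321.10516913],
       [  0.        , 309.70691629, 201.46511015],
       [  0.        ,   0.        ,   1.        ]]), 'tool_from_camera': array([[ 4.05659356e-04, -9.51463265e-01, -3.07762068e-01,
         7.83696975e-02],
       [ 9.99999914e-01,  3.59292864e-04,  2.07320415e-04,
         4.92135993e-04],
       [-8.66810437e-05, -3.07762126e-01,  9.51463329e-01,
        -1.43915119e-01],
       [ 0.00000000e+00,  0.00000000e+00,  0.00000000e+00,
         1.00000000e+00]])}
```

View pics/scene0.png

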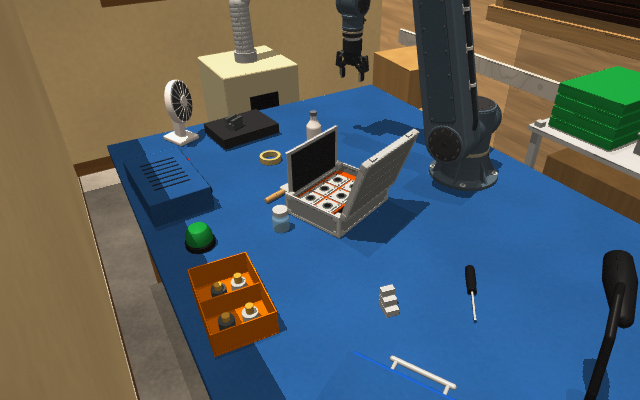

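View pics/top0.png

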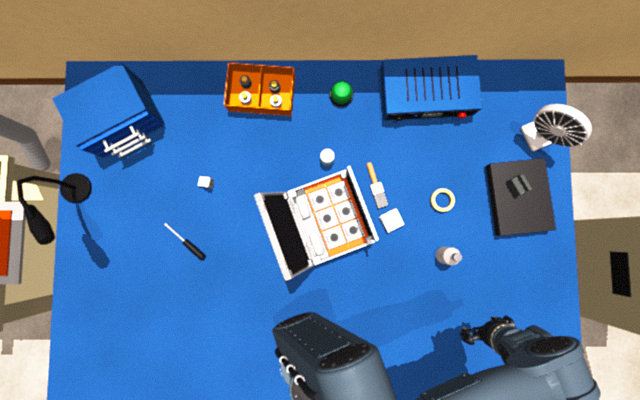

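Run:
```python
from h import *
p=np.load("top0.npz")["p"][150:290,240:420,::-1]; cv2.imwrite("pics/topc.png",cv2.resize(p,None,fx=4.2,fy=4.2,interpolation=cv2.INTER_CUBIC))
p=np.load("scene0.npz")["p"][115:245,260:430,::-1]; cv2.imwrite("pics/scenec.png",cv2.resize(p,None,fx=4.5,fy=4.5,interpolation=cv2.INTER_CUBIC))
```

```text
(no output)
```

View pics/topc.png

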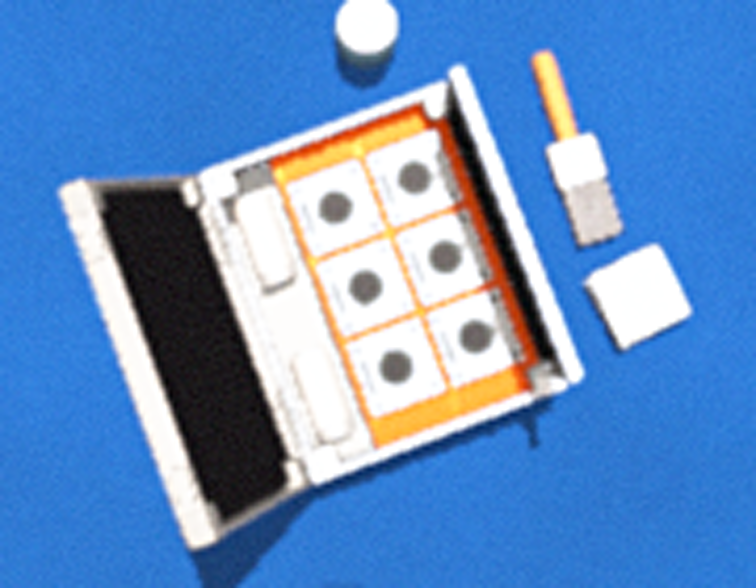

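View pics/scenec.png

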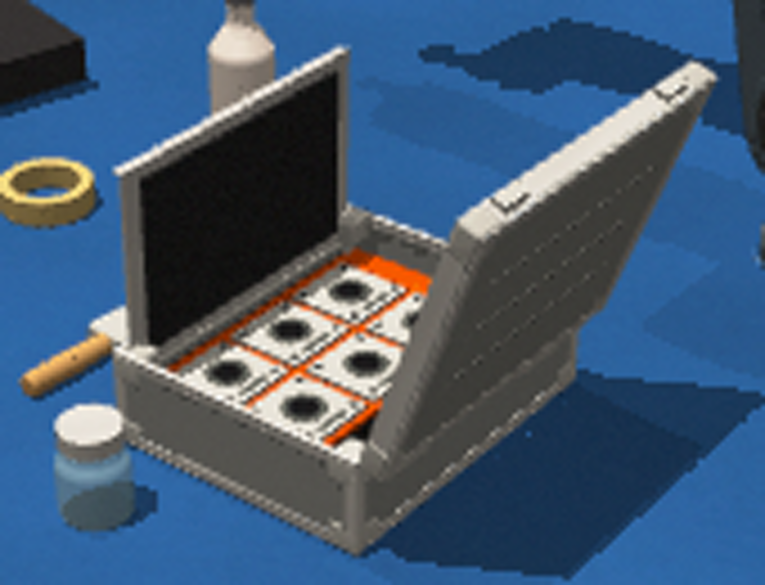

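```bash
cat >> h.py <<'E'
def ray(n,u,v):
    c=camera_params(n);E=c["extrinsics"];R=E[:3,:3];t=E[:3,3]
    d=R.T@np.linalg.inv(c["K"])@np.array([u,v,1.]);return -R.T@t,d
def onz(n,u,v,z):
    o,d=ray(n,u,v);return o+d*(z-o[2])/d[2]
def tri(a,b):
    (o1,d1),(o2,d2)=ray(*a),ray(*b)
    s=np.linalg.lstsq(np.c_[d1,-d2],o2-o1,rcond=None)[0]
    p,q=o1+s[0]*d1,o2+s[1]*d2;return (p+q)/2,np.linalg.norm(p-q)
def cloud(n,d):
    c=camera_params(n);E=c["extrinsics"];v,u=np.mgrid[:400,:640]
    P=np.stack([(u-c["K"][0,2])/c["K"][0,0]*d,(v-c["K"][1,2])/c["K"][1,1]*d,d],-1)
    return (P-E[:3,3])@E[:3,:3]
E
python3 - <<'E'
from h import *
T=np.load("top0.npz");S=np.load("scene0.npz")
ct=lambda x,y:("top",240+(x+.5)/4.2-.5,150+(y+.5)/4.2-.5)
cs=lambda x,y:("scene",260+(x+.5)/4.5-.5,115+(y+.5)/4.5-.5)
pts={"bore":[(336,208),(414,177),(366,287),(445,257),(397,366),(476,337)],}
B=np.array([onz(*ct(*p),.048) for p in pts["bore"]]);print(B)
ey=(B[4]-B[0]+B[5]-B[1]);ex=(B[0]-B[1]+B[2]-B[3]+B[4]-B[5])
print("yaw from ey",np.degrees(np.arctan2(ey[1],ey[0]))-90,"ex",np.degrees(np.arctan2(ex[1],ex[0])))
for a in [(350,290),(290,330),(228,373),(367,363),(303,406)]: print("scene bore",onz(*cs(*a),.048))
print("bench corners scene", onz(*cs(357,552),0),onz(*cs(574,380),0))
print("rim rear -y?",onz(*cs(117,348),.08))
print("leaf ends", tri(ct(458,70),cs(119,170)),tri(ct(578,378),cs(347,50)))
print("lid ends", tri(ct(66,188),cs(483,240)),tri(ct(193,547),cs(712,72)))
E
```

```text
[[ 0.56996868 -0.0187913   0.048     ]
 [ 0.59623433 -0.08525217  0.048     ]
 [ 0.50283144 -0.04396587  0.048     ]
 [ 0.52802779 -0.11100975  0.048     ]
 [ 0.4362839  -0.06976056  0.048     ]
 [ 0.46043134 -0.13653693  0.048     ]]
yaw from ey -249.22133016526675 ex 110.68235408637126
scene bore [ 0.45836794 -0.13927221  0.048     ]
scene bore [ 0.52688255 -0.11389274  0.048     ]
scene bore [ 0.59473704 -0.08722852  0.048     ]
scene bore [ 0.50119962 -0.04561863  0.048     ]
scene bore [ 0.56938861 -0.02232522  0.048     ]
bench corners scene [0.59192489 0.08773392 0.        ] [ 0.34020449 -0.0045945   0.        ]
rim rear -y? [ 0.6693497  -0.11449694  0.08      ]
leaf ends (array([ 0.65968837, -0.11145107,  0.22267241]), np.float64(2.5154463891019758e-05)) (array([ 0.42697405, -0.19796382,  0.21964483]), np.float64(0.002643202786547872))
lid ends (array([0.563874  , 0.17594166, 0.28115403]), np.float64(0.003923831504620786)) (array([0.3124572 , 0.08152694, 0.28615641]), np.float64(0.001339852664657255))
```

```bash
cat >> h.py <<'E'
C=np.array([.5045,-.060,0]);YAW=np.radians(110.7)
RC=np.array([[np.cos(YAW),-np.sin(YAW),0],[np.sin(YAW),np.cos(YAW),0],[0,0,1]])
def tocase(P): return (np.asarray(P)-C)@RC
def toworld(p): return RC@np.asarray(p,float)+C
E
python3 - <<'E'
from h import *
T=np.load("top0.npz");S=np.load("scene0.npz")
for n,D in (("top",T),("scene",S)):
    d=D["d"];P=tocase(cloud(n,d));ok=(d>0)
    r=ok&(abs(P[...,1])<.125)
    def line(m):
        q=P[m][:,[0,2]];c=np.median(q,0);
        for _ in range(4):
            vx,vy,x0,y0=cv2.fitLine(q.astype(np.float32),cv2.DIST_HUBER,0,.001,.001).ravel()
        return m.sum(),(x0,y0),np.degrees(np.arctan2(vy,vx))%180
    lm=r&(P[...,2]>.1)&(P[...,2]<.2)&(P[...,0]<-.06)&(P[...,0]>-.16); print(n,"leaf",line(lm))
    for k in (.12,.16,.2):
        q=P[lm&(abs(P[...,2]-k)<.01)]; print(k,np.median(q[:,0]) if len(q) else None)
    lm=r&(P[...,2]>.12)&(P[...,2]<.25)&(P[...,0]>.1)&(P[...,0]<.3); print(n,"lid",line(lm))
    sel=r&(P[...,2]>.1)&(P[...,2]<.35)
    top=P[sel&(P[...,0]<-.05)&(P[...,0]>-.17)];print("leaf top z",np.percentile(top[:,2],[95,99]), "x",np.median(top[top[:,2]>.21][:,0]))
    top=P[sel&(P[...,0]>.1)&(P[...,0]<.3)];print("lid top z",np.percentile(top[:,2],[95,99]),"x range",np.percentile(top[:,0],[1,99]))
    rim=P[ok&(abs(P[...,2]-.08)<.004)&(abs(P[...,0])<.09)&(abs(P[...,1])<.15)];
    print("rim y",np.percentile(rim[:,1],[1,99]))
    # bystanders
    by=ok&(P[...,2]>.012)&(P[...,2]<.3)&(abs(P[...,0])<.4)&(abs(P[...,1])<.4)&((P[...,0]<-.17)|(abs(P[...,1])>.15))
    nn,lab,st,ce=cv2.connectedComponentsWithStats(by.astype(np.uint8))
    for i in range(1,nn):
        if st[i,4]>25:
            q=P[lab==i];print(" obj",st[i,4],ce[i].round(),q.min(0).round(3),q.max(0).round(3))
E
```

```text
top leaf (np.int64(215), (np.float32(-0.09542617), np.float32(0.15348849)), np.float32(89.18372))
0.12 -0.09587174701267817
0.16 -0.09538421698741349
0.2 -0.09492597054303682
top lid (np.int64(1308), (np.float32(0.15860704), np.float32(0.18794143)), np.float32(71.06201))
leaf top z [0.22331111 0.22565174] x -0.1010234963901422
lid top z [0.28932293 0.29264997] x range [0.12855946 0.20280724]
rim y [-0.13931478  0.13167085]
 obj 1066 [394.  99.] [-0.4   -0.4    0.012] [-0.312 -0.24   0.103]
 obj 166 [343.  99.] [-0.241 -0.4    0.012] [-0.161 -0.374  0.072]
 obj 200 [327. 157.] [-0.09  -0.233  0.013] [-0.038 -0.183  0.085]
 obj 360 [377. 188.] [-0.216 -0.141  0.012] [-0.172  0.029  0.029]
 obj 129 [206. 182.] [ 0.352 -0.314  0.013] [ 0.4   -0.259  0.066]
 obj 111 [436. 202.] [-0.398  0.043  0.013] [-0.36   0.123  0.031]
 obj 322 [392. 220.] [-0.235  0.053  0.017] [-0.17   0.122  0.04 ]
 obj 365 [449. 256.] [-0.361  0.24   0.012] [-0.302  0.298  0.166]
 obj 480 [292. 324.] [0.14  0.254 0.139] [0.304 0.323 0.3  ]
scene leaf (np.int64(1283), (np.float32(-0.0953944), np.float32(0.151059)),
[... 186 characters left out ...]
32(71.04536))
leaf top z [0.22189175 0.22393655] x -0.09775561947837583
lid top z [0.29010803 0.29294073] x range [0.14061179 0.20413284]
rim y [-0.14621819  0.1313548 ]
 obj 3616 [453. 147.] [0.124 0.246 0.012] [0.349 0.4   0.3  ]
 obj 292 [313. 126.] [-0.358  0.231  0.043] [-0.298  0.291  0.166]
 obj 102 [273. 159.] [-0.4    0.037  0.012] [-0.353  0.119  0.031]
 obj 1371 [191. 197.] [-0.4   -0.4    0.012] [-0.308 -0.25   0.1  ]
 obj 141 [278. 192.] [-0.219 -0.144  0.012] [-0.176 -0.024  0.025]
 obj 407 [280. 218.] [-0.087 -0.241  0.012] [-0.034 -0.19   0.081]
 obj 47 [210. 232.] [-0.213 -0.4    0.014] [-0.162 -0.377  0.07 ]
 obj 402 [387. 298.] [ 0.353 -0.318  0.014] [ 0.4   -0.262  0.064]
```

```bash
sed -i 's/C=np.array(\[.5045,-.060,0\])/C=np.array([.5075,-.057,0])/' h.py
python3 - <<'E'
from h import *
for n in("top","scene"):
    d=np.load(f"{n}0.npz")["d"];P=cloud(n,d);ok=(d>0)&(P[...,2]>.2)&(np.hypot(P[...,0],P[...,1])<.75)&(P[...,2]<1.3)
    q=P[ok];a=np.array([.176,-.494]);a/=np.linalg.norm(a)
    r=q[:,:2]@a;l=q[:,:2]@np.array([-a[1],a[0]])
    print(n)
    for k in np.arange(-.3,.7,.05):
        m=(abs(r-k)<.025)&(abs(l)<.2)
        if m.sum()>5: print("r %.2f n %d z %.3f..%.3f lat %.3f..%.3f"%(k,m.sum(),q[m,2].min(),q[m,2].max(),l[m].min(),l[m].max()))
E
```

```text
top
r -0.05 n 589 z 0.200..0.457 lat -0.019..0.196
r -0.00 n 782 z 0.200..0.645 lat -0.021..0.196
r 0.05 n 1444 z 0.201..0.768 lat 0.088..0.195
r 0.10 n 1997 z 0.232..0.815 lat 0.140..0.196
r 0.15 n 2048 z 0.439..0.817 lat 0.116..0.196
r 0.20 n 752 z 0.665..0.803 lat 0.093..0.194
r 0.25 n 200 z 0.698..0.753 lat 0.059..0.066
r 0.30 n 560 z 0.688..0.757 lat 0.045..0.065
r 0.35 n 803 z 0.684..0.758 lat 0.026..0.064
r 0.40 n 947 z 0.679..0.753 lat 0.005..0.059
r 0.45 n 1563 z 0.251..0.745 lat -0.021..0.052
r 0.50 n 2837 z 0.249..0.737 lat -0.036..0.055
r 0.55 n 1799 z 0.243..0.732 lat -0.051..0.056
r 0.60 n 99 z 0.256..0.679 lat -0.008..0.049
scene
r -0.10 n 28 z 0.201..0.262 lat -0.004..0.182
r -0.05 n 2080 z 0.200..0.460 lat -0.112..0.200
r -0.00 n 2601 z 0.200..0.623 lat -0.078..0.200
r 0.05 n 2287 z 0.200..0.628 lat 0.088..0.200
r 0.10 n 1458 z 0.211..0.625 lat 0.181..0.200
r 0.15 n 370 z 0.422..0.619 lat 0.182..0.199
r 0.45 n 242 z 0.247..0.554 lat -0.033..0.053
r 0.50 n 1052 z 0.245..0.557 lat -0.042..0.053
r 0.55 n 426 z 0.247..0.551 lat -0.011..0.054
r 0.60 n 87 z 0.251..0.351 lat -0.013..0.021
```

jog_arm --deltas '[0,3,0,0,-0.018,0,4,-1,0,0,0,4,-1,0,0,0,4,-1,0,0,0,4,-1,0.5,0,0,4,-1,0.5,0,0,4,-1,0.5,0,0,4,-1,0.5,0,0,4,-1,0.5,0,0,4,-1,0.5,0]' --newtons 40

```text
time_s: 1.35
tcp_pos: [0.5107, -0.2721, 0.2008]
tool_rot: [-3.141, 0.0, 0.361]
force: [-0.1, -1.1, 0.7]
opening: 0.0
```

```bash
cat > st.py <<'E'
from h import *
s=sensors.observe();print("t",s["time_s"],"case",tocase(s["tcp_pos"]).round(4),"yaw",s["tool_rot"].round(4),"F case",(RC.T@s["force"]).round(2),"op",round(s["opening"],3),s["qpos"].round(2))
E
python3 st.py
```

```text
t 1.35 case [-0.2023  0.0731  0.2008] yaw [-3.1411e+00  4.0000e-04  3.6090e-01] F case [-0.97  0.45  0.69] op 0.0 [-0.49  0.34  0.06  1.28  0.    2.29]
```

jog_arm --deltas '[0,3.6,0,0.8,0,0,3.7,-1.5,0.8,0,0,0,-2,0,0,0,0,-1.5,0,0]'

```text
time_s: 1.85
tcp_pos: [0.5593, -0.1995, 0.185]
tool_rot: [-3.141, 0.001, 0.361]
force: [0.1, -0.6, 0.3]
opening: 0.001
```

```bash
python3 st.py
cat > snap.py <<'E'
import sys
from h import *
t=sys.argv[1]
for n in sys.argv[2:]:
    p,d=read_camera(n);np.savez(f"{n}{t}.npz",p=p,d=d)
    if n=="scene": p=cv2.resize(p[60:260,200:500],None,fx=2.5,fy=2.5)
    if n=="top": p=cv2.resize(p[100:340,180:460],None,fx=2.5,fy=2.5)
    cv2.imwrite(f"pics/{n}{t}.png",p[:,:,::-1])
E
python3 snap.py 1 scene
```

```text
t 1.85 case [-0.1516  0.0019  0.185 ] yaw [-3.1407e+00  1.2000e-03  3.6130e-01] F case [-0.55  0.14  0.31] op 0.001 [-0.34  0.37  0.06  1.26 -0.    2.44]
```

View pics/scene1.png

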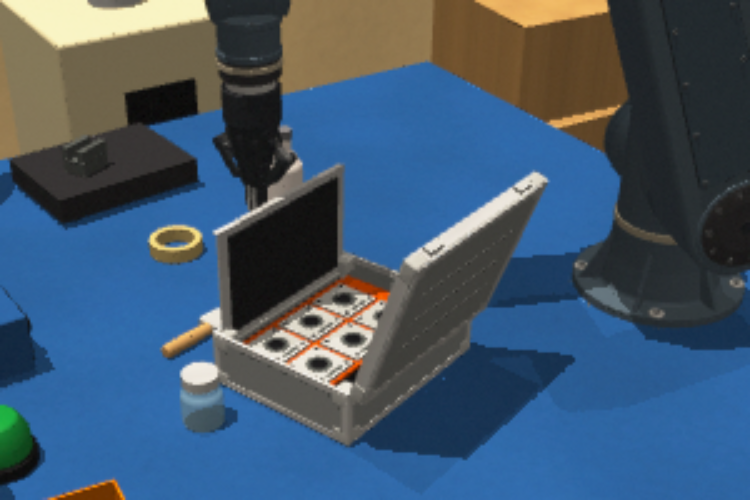

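Run:
```python
import numpy as np
b=np.linspace(1.4,0,15);s=.132
x=-.103+s*np.cos(b)-.0015*np.sin(b)-.0145;z=.0535+s*np.sin(b)+.0015*np.cos(b)
print(np.c_[b,x,z].round(4));print((np.c_[-np.diff(x),-np.diff(z)]*100).round(2))
```

```text
[[ 1.4    -0.0965  0.1838]
 [ 1.3    -0.0836  0.1811]
 [ 1.2    -0.0711  0.1771]
 [ 1.1    -0.059   0.1718]
 [ 1.     -0.0474  0.1654]
 [ 0.9    -0.0366  0.1578]
 [ 0.8    -0.0266  0.1492]
 [ 0.7    -0.0175  0.1397]
 [ 0.6    -0.0094  0.1293]
 [ 0.5    -0.0024  0.1181]
 [ 0.4     0.0035  0.1063]
 [ 0.3     0.0082  0.0939]
 [ 0.2     0.0116  0.0812]
 [ 0.1     0.0137  0.0682]
 [ 0.      0.0145  0.055 ]]
[[-1.29  0.27]
 [-1.26  0.4 ]
 [-1.21  0.53]
 [-1.15  0.64]
 [-1.08  0.76]
 [-1.    0.86]
 [-0.91  0.96]
 [-0.81  1.04]
 [-0.7   1.12]
 [-0.59  1.18]
 [-0.47  1.23]
 [-0.34  1.27]
 [-0.21  1.3 ]
 [-0.08  1.32]]
```

jog_arm --deltas '[0,0,-1.5,0,0,0,0,-1.4,0,0,0,0,-1.3,0,0,0,0,-1.3,0,0]'

```text
time_s: 2.4
tcp_pos: [0.5406, -0.1485, 0.1854]
tool_rot: [3.141, -0.0, 0.36]
force: [0.2, -1.7, -1.4]
opening: 0.002
```

```bash
python3 st.py; python3 snap.py 2 scene
```

```text
t 2.4 case [-0.0973  0.0014  0.1854] yaw [ 3.1413 -0.      0.3605] F case [-1.63  0.44 -1.36] op 0.002 [-0.27  0.32 -0.02  1.23 -0.    2.51]
```

View pics/scene2.png

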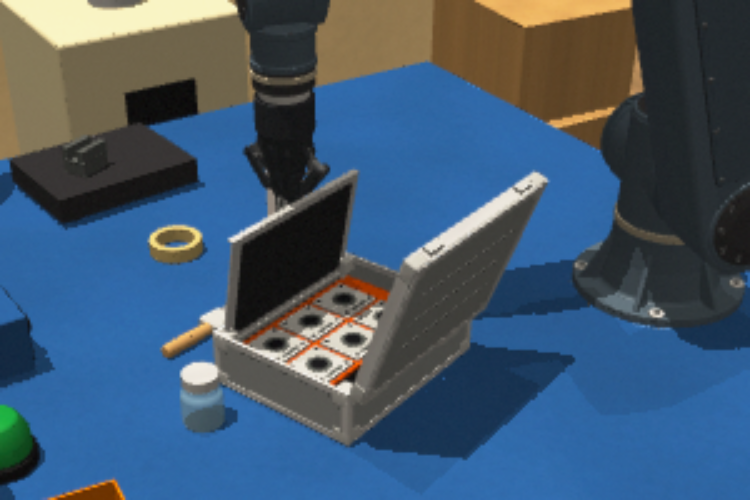

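jog_arm --deltas '[0,0,-1.3,0.3,0,0,0,-1.25,0.4,0,0,0,-1.2,0.55,0,0,0,-1.15,0.65,0,0,0,-1.1,0.75,0,0,0,-1,0.85,0,0,0,-0.9,0.95,0,0,0,-0.8,1.05,0,0,0,-0.7,1.1,0]'

```text
time_s: 3.58
tcp_pos: [0.5075, -0.0606, 0.1185]
tool_rot: [-3.141, 0.0, 0.361]
force: [0.4, -0.4, 2.0]
opening: 0.005
```

```bash
python3 st.py; python3 snap.py 3 scene
```

```text
t 3.575 case [-0.0033  0.0012  0.1185] yaw [-3.1413e+00  2.0000e-04  3.6080e-01] F case [-0.53 -0.27  2.05] op 0.005 [-0.12  0.28 -0.26  1.03  0.    2.66]
```

View pics/scene3.png

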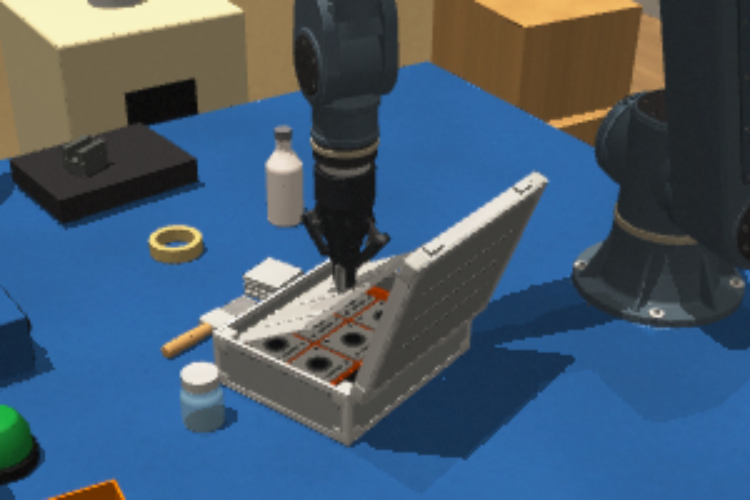

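jog_arm --deltas '[0,0,-0.55,1.2,0,0,0,-0.45,1.25,0,0,0,-0.35,1.25,0,0,0,-0.2,1.3,0,0,0,0,1.1,0]'

```text
time_s: 4.25
tcp_pos: [0.502, -0.0464, 0.0573]
tool_rot: [-3.141, 0.0, 0.361]
force: [0.3, 0.4, 1.4]
opening: -0.001
```

```bash
python3 st.py
```

```text
t 4.25 case [0.0119 0.0014 0.0573] yaw [-3.1411e+00  5.0000e-04  3.6100e-01] F case [ 0.31 -0.41  1.43] op -0.001 [-0.09  0.33 -0.37  0.88  0.    2.69]
```

jog_arm --deltas '[0,0,0,0.15,0,0,0,0,0.1,0,0,0,0,0,0]'

```text
time_s: 4.62
tcp_pos: [0.5025, -0.0467, 0.056]
tool_rot: [3.141, -0.0, 0.361]
force: [0.1, -0.3, -0.3]
opening: 0.0
```

jog_arm --deltas '[0,0,0,0.1,0,0,0,0,0.1,0,0,0,0,0,0]'

```text
time_s: 5.0
tcp_pos: [0.5027, -0.0467, 0.0549]
tool_rot: [3.141, -0.001, 0.361]
force: [-3.3, 0.9, 12.6]
opening: 0.002
```

jog_arm --deltas '[0,0,0,-2,0,0,0,0,-4,0,0,0,0,-5,0,0,0,0,-5.5,0,0,0,0,-5.5,0,0,0,0,-5,0,0,0,0,-2,0]'

```text
time_s: 5.88
tcp_pos: [0.503, -0.0467, 0.347]
tool_rot: [3.14, -0.004, 0.361]
force: [0.3, -0.3, -0.4]
opening: 0.0
```

```bash
python3 st.py; python3 snap.py 4 scene top;python3 - <<'E'
from h import *
for n in("scene","top"):
    d=np.load(n+"4.npz")["d"];P=tocase(cloud(n,d))
    m=(d>0)&(abs(P[...,1])<.11)&(P[...,0]>-.08)&(P[...,0]<.055)&(P[...,2]<.09)&(P[...,2]>.03)
    q=P[m];A=np.c_[q[:,0]+.103,np.ones(len(q))];r=np.linalg.lstsq(A,q[:,2],rcond=None)[0];print(n,m.sum(),"slope,z0",r,np.median(q[:,2]))
E
```

```text
t 5.875 case [0.0113 0.0006 0.347 ] yaw [ 3.1397 -0.004   0.3608] F case [-0.35 -0.14 -0.44] op 0.0 [-0.09  0.19  0.22  1.59  0.    2.69]
scene 1245 slope,z0 [-0.01090921  0.05784283] 0.057094634008102545
top 0 slope,z0 [0. 0.] nan
  return _methods._mean(a, axis=axis, dtype=dtype,
  ret = ret.dtype.type(ret / rcount)
```

View pics/scene4.png

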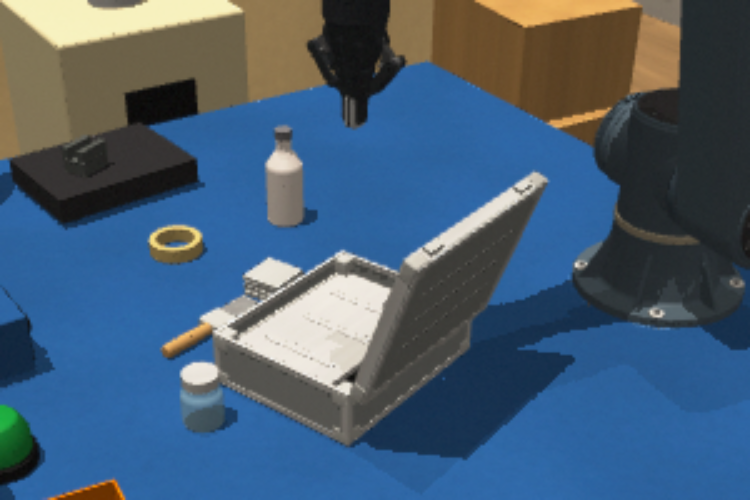

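View pics/top4.png

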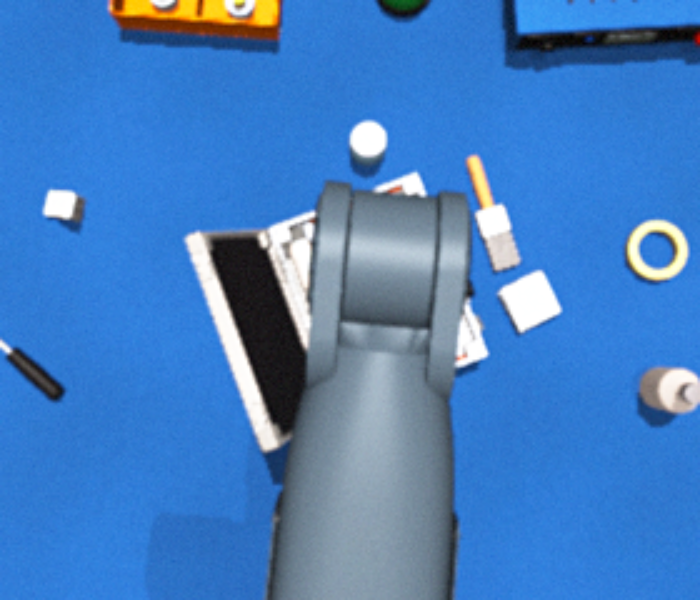

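jog_arm --deltas '[0,0,0,0,-0.175,0,0,0,0,-0.175,0,0,0,0,-0.175,0,0,0,0,-0.175,0,0,0,0,-0.175,0,0,0,0,-0.175,0,0,0,0,-0.175,0,0,0,0,-0.175,0,0,0,0,-0.175,0,0,0,0,-0.175]'

```text
time_s: 7.22
tcp_pos: [0.5019, -0.0466, 0.3423]
tool_rot: [-3.14, -0.001, 2.117]
force: [0.0, 0.6, 0.2]
opening: -0.003
```

jog_arm --deltas '[0,0,0,0,-0.175,0,0,0,0,-0.175,0,0,0,0,-0.175,0,0,0,0,-0.175,0,0,0,0,-0.175,0,0,0,0,-0.175,0,0,0,0,-0.175,0,0,0,0,-0.167,0,0,0,0,0]'

```text
time_s: 8.35
tcp_pos: [0.502, -0.0466, 0.3426]
tool_rot: [3.141, -0.002, -2.782]
force: [0.8, 0.5, 0.0]
opening: 0.001
```

```bash
python3 st.py
```

```text
t 8.35 case [0.0117 0.0015 0.3426] yaw [ 3.1408e+00 -1.5000e-03 -2.7815e+00] F case [ 0.2  -0.89  0.01] op 0.001 [-0.09  0.19  0.21  1.59  0.   -0.45]
```

Now over the lid to its rear side, at z ≈ 0.35.

jog_arm --deltas '[0,0,3,-0.8,0,0,0,5,0,0,0,0,5,0,0,0,0,5,0,0,0,0,5,0,0,0,0,2.5,0,0,0,0,0,0,0]'

```text
time_s: 9.22
tcp_pos: [0.4115, 0.1932, 0.3512]
tool_rot: [3.141, -0.001, -2.781]
force: [0.0, -0.2, -0.1]
opening: 0.001
```

```bash
python3 st.py; python3 snap.py 5 scene
```

```text
t 9.225 case [0.268  0.0014 0.3512] yaw [ 3.1415e+00 -8.0000e-04 -2.7811e+00] F case [-0.17  0.05 -0.09] op 0.001 [0.44 0.1  0.12 1.59 0.   0.08]
```

View pics/scene5.png

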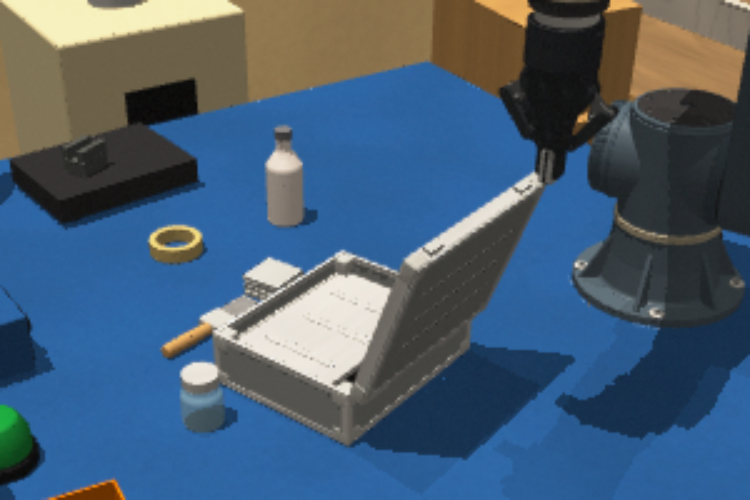

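Run:
```python
import numpy as np
a=np.linspace(1.57,0,19);s=.19
x=.11-s*np.cos(a)+.021*np.sin(a)+.0145;z=.081+s*np.sin(a)+.021*np.cos(a)
print(np.c_[a,x,z].round(4));print((np.c_[np.diff(x),-np.diff(z)]*100).round(2))
```

```text
[[ 1.57    0.1453  0.271 ]
 [ 1.4828  0.1287  0.2721]
 [ 1.3956  0.1121  0.2718]
 [ 1.3083  0.0955  0.2699]
 [ 1.2211  0.0791  0.2667]
 [ 1.1339  0.0631  0.262 ]
 [ 1.0467  0.0476  0.256 ]
 [ 0.9594  0.0326  0.2486]
 [ 0.8722  0.0184  0.24  ]
 [ 0.785   0.0049  0.2302]
 [ 0.6978 -0.0076  0.2192]
 [ 0.6106 -0.0191  0.2071]
 [ 0.5233 -0.0296  0.1941]
 [ 0.4361 -0.0388  0.1803]
 [ 0.3489 -0.0469  0.1657]
 [ 0.2617 -0.0536  0.1504]
 [ 0.1744 -0.059   0.1347]
 [ 0.0872 -0.0629  0.1185]
 [ 0.     -0.0655  0.102 ]]
[[-1.66 -0.11]
 [-1.67  0.04]
 [-1.66  0.18]
 [-1.63  0.32]
 [-1.6   0.47]
 [-1.55  0.6 ]
 [-1.5   0.74]
 [-1.43  0.86]
 [-1.34  0.98]
 [-1.25  1.1 ]
 [-1.15  1.2 ]
 [-1.04  1.3 ]
 [-0.93  1.39]
 [-0.8   1.46]
 [-0.67  1.53]
 [-0.54  1.58]
 [-0.4   1.62]
 [-0.26  1.65]]
```

jog_arm --deltas '[0,0,0,3,0,0,0,0,3,0,0,0,0,2,0,0,0,-2,0,0,0,0,-1.5,0,0,0,0,-1,0,0,0,0,-0.7,0,0]'

```text
time_s: 10.15
tcp_pos: [0.431, 0.1425, 0.272]
tool_rot: [3.141, 0.0, -2.782]
force: [-1.3, 4.7, -0.4]
opening: -0.001
```

```bash
python3 st.py; python3 snap.py 6 scene
```

```text
t 10.15 case [0.2137 0.001  0.272 ] yaw [ 3.1414e+00  4.0000e-04 -2.7819e+00] F case [ 4.83 -0.43 -0.41] op -0.001 [ 0.32  0.1  -0.08  1.39  0.   -0.04]
```

View pics/scene6.png

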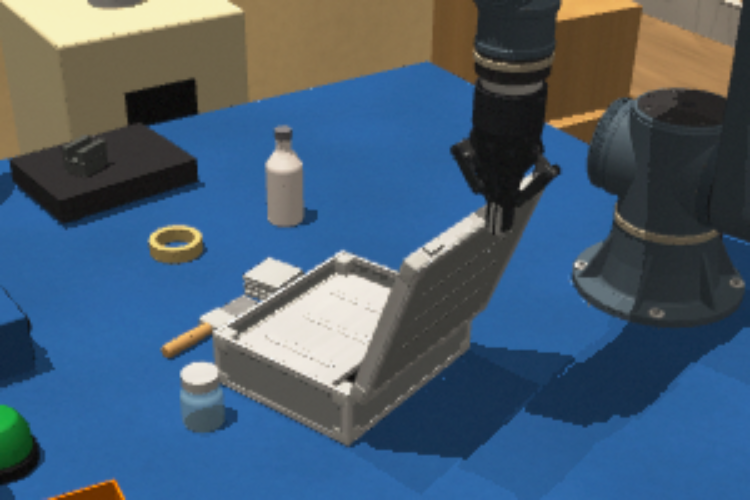

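jog_arm --deltas '[0,0,-1.4,-0.1,0,0,0,-1.4,-0.1,0,0,0,-1.4,-0.1,0,0,0,-1.3,-0.1,0,0,0,-1.3,-0.1,0]'

```text
time_s: 10.82
tcp_pos: [0.4549, 0.0803, 0.2775]
tool_rot: [3.14, 0.002, -2.78]
force: [-1.6, 3.9, 4.5]
opening: -0.001
```

```bash
python3 st.py; python3 snap.py 7 scene
```

```text
t 10.825 case [0.1471 0.0007 0.2775] yaw [ 3.1400e+00  1.6000e-03 -2.7797e+00] F case [4.19 0.12 4.53] op -0.001 [ 0.17  0.12 -0.05  1.4   0.   -0.19]
```

View pics/scene7.png

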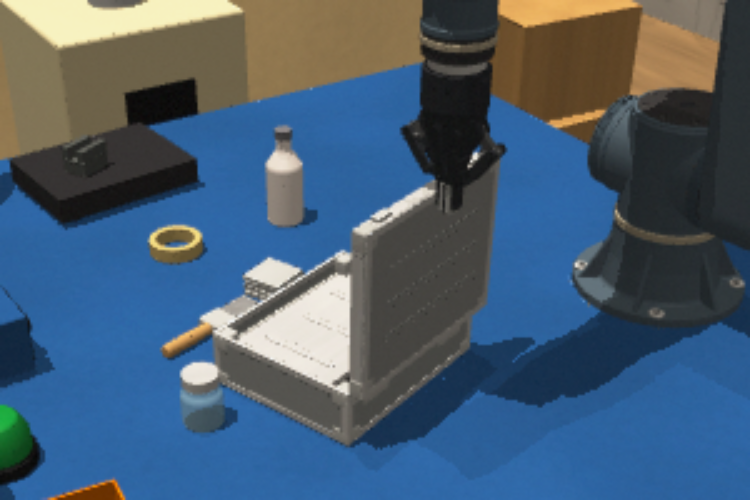

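jog_arm --deltas '[0,0,-1.6,-0.3,0,0,0,-1.6,-0.1,0,0,0,-1.7,0.1,0,0,0,-1.7,0.3,0,0,0,-1.7,0.5,0]'

```text
time_s: 11.5
tcp_pos: [0.4845, 0.0007, 0.2719]
tool_rot: [-3.141, 0.0, -2.781]
force: [-2.5, 2.1, 4.4]
opening: 0.004
```

```bash
python3 st.py; python3 snap.py 8 scene
```

```text
t 11.5 case [0.0621 0.0011 0.2719] yaw [-3.1410e+00  5.0000e-04 -2.7808e+00] F case [2.88 1.63 4.37] op 0.004 [ 0.    0.16 -0.01  1.4  -0.   -0.36]
```

View pics/scene8.png

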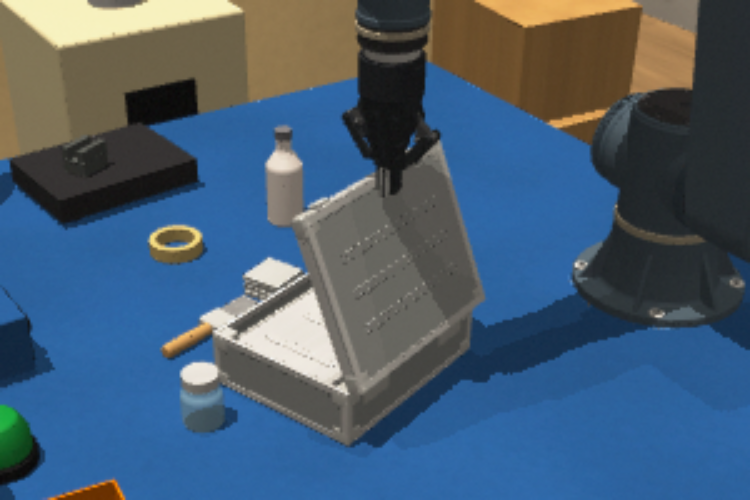

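Run:
```python
import numpy as np
a=np.linspace(1.15,0.02,14);s=.198
x=.11-s*np.cos(a)+.021*np.sin(a)+.0145;z=.081+s*np.sin(a)+.021*np.cos(a)
print(np.c_[a,x,z].round(4));print((np.c_[np.diff(x),-np.diff(z)]*100).round(2))
```

```text
[[ 1.15    0.0628  0.2703]
 [ 1.0631  0.0466  0.2642]
 [ 0.9762  0.031   0.2568]
 [ 0.8892  0.0161  0.248 ]
 [ 0.8023  0.002   0.238 ]
 [ 0.7154 -0.0112  0.2267]
 [ 0.6285 -0.0233  0.2144]
 [ 0.5415 -0.0343  0.2011]
 [ 0.4546 -0.0442  0.1868]
 [ 0.3677 -0.0527  0.1718]
 [ 0.2808 -0.0599  0.156 ]
 [ 0.1938 -0.0657  0.1397]
 [ 0.1069 -0.0701  0.123 ]
 [ 0.02   -0.073   0.106 ]]
[[-1.62  0.61]
 [-1.56  0.75]
 [-1.49  0.88]
 [-1.41  1.  ]
 [-1.32  1.12]
 [-1.21  1.23]
 [-1.1   1.33]
 [-0.98  1.42]
 [-0.85  1.5 ]
 [-0.72  1.57]
 [-0.58  1.63]
 [-0.44  1.67]
 [-0.29  1.71]]
```

jog_arm --deltas '[0,0,-1.6,0.7,0,0,0,-1.55,0.8,0,0,0,-1.5,0.9,0,0,0,-1.4,1,0,0,0,-1.3,1.1,0,0,0,-1.2,1.2,0,0,0,-1.1,1.35,0,0,0,-1,1.4,0]'

```text
time_s: 12.55
tcp_pos: [0.5218, -0.0983, 0.1862]
tool_rot: [3.142, -0.0, -2.78]
force: [0.6, -0.1, 4.3]
opening: -0.002
```

```bash
python3 st.py
```

```text
t 12.55 case [-0.0436  0.0012  0.1862] yaw [ 3.1416e+00 -2.0000e-04 -2.7805e+00] F case [-0.32 -0.49  4.28] op -0.002 [-0.19  0.27 -0.09  1.21 -0.   -0.55]
```

jog_arm --deltas '[0,0,-0.85,1.5,0,0,0,-0.7,1.55,0,0,0,-0.6,1.6,0,0,0,-0.4,1.6,0,0,0,-0.2,1.2,0]'

```text
time_s: 13.18
tcp_pos: [0.5312, -0.1234, 0.1116]
tool_rot: [3.141, -0.001, -2.78]
force: [1.4, -2.0, 2.0]
opening: -0.001
```

```bash
python3 st.py; python3 snap.py 9 scene
```

```text
t 13.175 case [-0.0705  0.0014  0.1116] yaw [ 3.1412e+00 -6.0000e-04 -2.7805e+00] F case [-2.37 -0.6   1.96] op -0.001 [-0.23  0.34 -0.19  1.04 -0.   -0.59]
```

View pics/scene9.png

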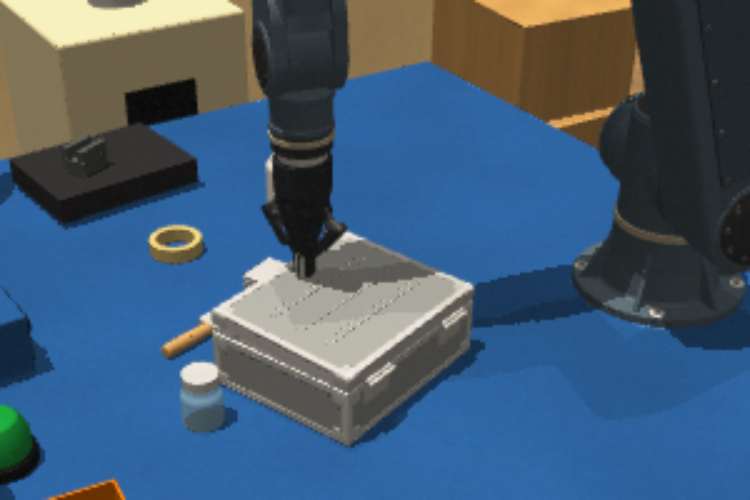

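Nearly shut (small gap at the front). Press down gently.

jog_arm --deltas '[0,0,0,0.5,0,0,0,0,0.3,0,0,0,0,0.15,0,0,0,0,0,0]'

```text
time_s: 13.72
tcp_pos: [0.5313, -0.123, 0.1033]
tool_rot: [3.141, 0.0, -2.78]
force: [-0.5, -0.1, 0.0]
opening: 0.002
```

jog_arm --deltas '[0,0,0,0.1,0,0,0,0,0.1,0,0,0,0,0,0]'

```text
time_s: 14.1
tcp_pos: [0.5315, -0.1232, 0.102]
tool_rot: [-3.141, 0.001, -2.78]
force: [-2.8, 0.8, 7.2]
opening: 0.0
```

jog_arm --deltas '[0,0,0,0.1,0,0,0,0,0,0]'

```text
time_s: 14.35
tcp_pos: [0.5315, -0.1232, 0.1019]
tool_rot: [-3.141, 0.001, -2.78]
force: [-5.5, 0.7, 17.5]
opening: -0.001
```

jog_arm --deltas '[0,0,0,-2,0,0,0,0,-4,0,0,0,0,-5,0,0,0,0,-5,0,0,3,0,0,0,0,5,0,0,0,0,5,0,0,0,0,5,0,0,0,0,5,0,0,0,0,5,-2,0,0]'

```text
time_s: 15.6
tcp_pos: [0.2749, -0.2407, 0.2605]
tool_rot: [-3.141, 0.001, -2.779]
force: [0.8, -1.6, -1.4]
opening: -0.002
```

```bash
python3 st.py; python3 snap.py 10 scene top;python3 - <<'E'
from h import *
for n in("scene","top"):
    d=np.load(n+"10.npz")["d"];P=tocase(cloud(n,d))
    m=(d>0)&(abs(P[...,1])<.11)&(P[...,0]>-.1)&(P[...,0]<.1)&(P[...,2]<.14)&(P[...,2]>.06)
    q=P[m];r=np.linalg.lstsq(np.c_[q[:,:2],np.ones(len(q))],q[:,2],rcond=None)[0];print(n,m.sum(),"slopes,z",r.round(4))
    by=(d>0)&(P[...,2]>.012)&(P[...,2]<.2)&(abs(P[...,0])<.4)&(abs(P[...,1])<.4)&((P[...,0]<-.17)|(abs(P[...,1])>.15))
    nn,lab,st,ce=cv2.connectedComponentsWithStats(by.astype(np.uint8))
    for i in range(1,nn):
        if st[i,4]>25: print(" obj",st[i,4],ce[i].round(1))
E
```

```text
t 15.6 case [-0.0896  0.2825  0.2605] yaw [-3.1411e+00  7.0000e-04 -2.7787e+00] F case [-1.82 -0.17 -1.36] op -0.002 [-0.72 -0.05 -0.26  1.35  0.   -1.08]
scene 2210 slopes,z [-9.000e-04  1.000e-04  1.041e-01]
 obj 453 [313.3 131.5]
 obj 1723 [461.9 166.5]
 obj 91 [272.5 158.6]
 obj 136 [305.2 169. ]
 obj 1381 [190.2 197.4]
 obj 134 [278.  191.6]
 obj 404 [280.1 217.8]
 obj 69 [209.1 231.4]
 obj 409 [387.4 298.3]
top 3730 slopes,z [0.0018 0.0006 0.1018]
 obj 1058 [393.9  99. ]
 obj 207 [343.5  98.5]
 obj 201 [327.  157.2]
 obj 362 [377.  188.5]
 obj 130 [205.9 181.7]
 obj 114 [436.3 202.1]
 obj 332 [391.8 220.2]
 obj 361 [448.6 255.6]
 obj 470 [316.4 337.4]
```

View pics/scene10.png

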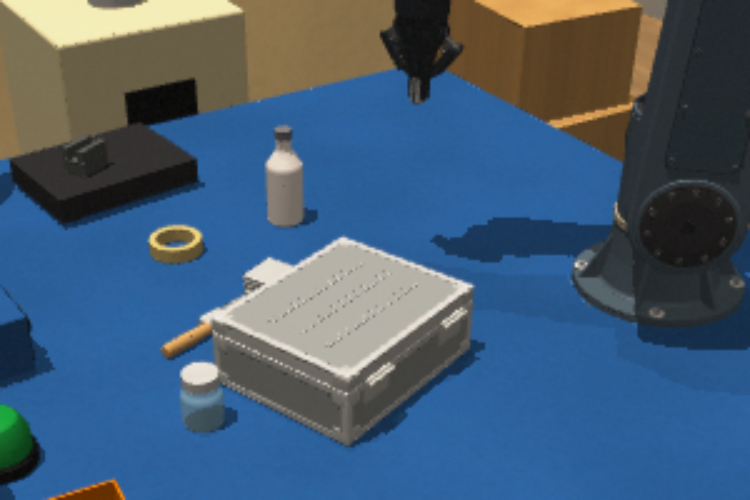

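View pics/top10.png

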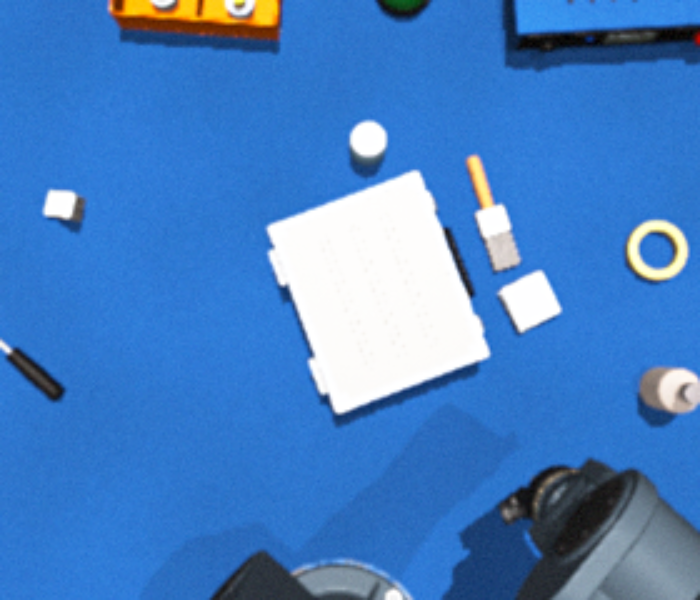

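Both views show the lid flat and level at about 102 mm, the bystanders where they were, and the robot clear of everything.

jog_arm --deltas '[0,0,0,0,0,0,0,0,0,0]'

```text
time_s: 15.95
tcp_pos: [0.2772, -0.2405, 0.2602]
tool_rot: [3.141, 0.0, -2.779]
force: [0.9, 0.5, -0.4]
opening: 0.001
```

```bash
python3 -c "
from h import *
print(ticket.job_done())"
```

```text
the job is handed in; nothing more can be done
None
```

The case is closed and handed in at about 16 s. I pushed the leaf down flat first, then swung the lid over and pushed it shut, using only the shut fingertips on their outer faces.

- **Leaf:** it met a firm stop at 54.9 mm with about 13 N, against 55 mm expected when flat. Before I moved the lid, scene-camera depth gave a height of about 57 mm and a slope of about -0.01 rad. The arm hid the leaf from the top camera, so that check used one view only.
- **Lid:** it met a firm stop at 101.9 mm with about 17.5 N. Afterwards it measured level to within 0.002 rad. Its height was 101.8 mm from the top camera and 104 mm from the scene camera. The 2 mm disagreement is about the calibration error.
- **Bystanders:** the jar, brush, blanks, tape, wash bottle and gauge block stayed within about half a pixel of their starting places in the top view. The screwdriver was checked by eye only.
- **Plates:** they looked undisturbed in their nest until the leaf covered them. I could not check them after that.
- **Robot:** it ended clear of everything.

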